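# Swing the hold-down arms in over a circuit board

## Robot

A 6-joint arm with a two-finger parallel gripper is mounted at the origin on the work surface. World frame = base frame: x ahead of the robot, y to its left, z up, the work surface at z = 0. Lengths are in m, angles in degrees, forces in N, time in s.
With the tool pointing down it reaches from about 0.4 to 0.825 m from the base axis. Payload 7 kg.
Tool frame: the origin (TCP) lies on the front face of the gripper's body, between the roots of the fingers; the fingertips stand 66 mm ahead of it and the grasp point (between the pads) lies 47 mm ahead of it (ctrl.grasp_offset is the z of the grasp point in the tool frame, in m); z points along the fingers, y is the direction in which the jaws open and shut (so a half turn about z gives the same grasp; the last joint's range is limited). The gripper opens to 88 mm and grips with 3 to 60 N. Pads are 19 mm wide; open, the fingers measure 130 mm over their backs; the gripper's body (78 mm by 193 mm) begins 47 mm behind the grasp point.
Start: joints at [-58.78, 20.546, 0.682, 0, -70.136, -16.507], TCP at [0.171, -0.653, 0.292] pointing down, gripper open.
Joint ranges: [-176.03, 176.03], [-82.01, 121.73], [-58.28, 71.71], [-173.87, 95.51], [-174.79, -0.11], [-173.66, 173.66]. Speed limits (degrees/s): [136.94, 136.94, 172.46, 180, 180, 180].

## Interface

Orientations are given as [roll, pitch, yaw] about the fixed x, y, z axes, in that order (R = Rz(yaw) Ry(pitch) Rx(roll)).
In Python, from plant import ctrl gives the robot as it stands.
- The arm moves only by the shell command python3 -m creep 'ROWS'. ROWS is JSON, a list of rows, each a list of 7 numbers: the turn, a rotation vector about the tool's x, y, z in rad, then the shift along the tool's x, y, z in m, then the opening, from 0 (shut) to 1 (fully open). In form: [[wx, wy, wz, dx, dy, dz, grip], ...]. A call has 1 to 12 rows; each row is the pose to reach, as a shift and turn from the pose commanded when the call began, along the tool's axes at that moment; what a row does not reach only later rows make up. A row lasts 1/12 s, in which the tool goes at most 41.7 mm and 7.16 degrees, less where a joint would pass 70% of its speed; a pose out of reach is approached as far as the arm can. A call with a gripper value outside its range is refused whole. The fingers move at their own pace and stop on an object; the grip force is fixed at half the most. Time passes only in rows, so rows that repeat a pose let the fingers close. It gives the time, the measured TCP pose, the force and the opening at its end, in the units of the state.
- ctrl.get_obs(): the state, without advancing time (a new reading comes with each control period).
- ctrl.snapshot(name): name is "scene" or "top" or "wrist"; returns the picture (384x512x3 uint8, blue, green, red); there is no depth.
- ctrl.camera_model(name): a dict with "K" (3x3 intrinsics, pixels), "rvec" (rotation vector, rad) and "tvec" (3), from world to camera coordinates, as OpenCV has them. Camera axes: x right, y down, z forward; pixel columns grow to the right and rows downward; lengths in m; the calibration is good to about 2 mm. The wrist camera is an equidistant fisheye: a pixel r from the principal point sees the ray r / f radians off the axis. A picture is of the moment at which its call begins: read the wrist's pose just before it. camera_model takes no time and is no camera call; for the wrist camera it gives the pose at the moment of the call.
- ctrl.close_job(): hands the job in, once; it reports no verdict.
The state is a dict: "clock": time; "joint_pos": joint angles; "qvel": joint speeds; "tau": joint torques, N m; "tool_pos": TCP position; "orientation": TCP orientation; "force": force on the tool from outside, world axes, zero at the start; "moment": the same for the moment, N m; "opening": finger opening in m.
Only numpy, scipy, OpenCV 4.12 (cv2) and the standard library are available. Lean on these libraries where they do the work, as an engineer would, in place of code of your own. Each camera call takes 0.05 s, during which the arm holds its last target.

## Task

A circuit board lies on the rails of the board preheater, and the two pivoting hold-down arms at its left and right ends are parked aside. With a fingertip, gently push each arm round on its pivot until its rubber foot stands over the round bare copper land at that end of the board, ready to be screwed down. Only push: do not grip anything, do not shift or lift the board, and leave every other thing on the bench and on the preheater where it is.

Things in the scene. Friction and masses are not known exactly. Their poses are not given: they have to be found in the camera images.
- preheater: Board preheater, fixed to the bench: white box with a flat steel top 206 mm (x) by 316 mm (y), 58 mm above the bench; place and yaw (up to 0.25 rad) vary. Origin: centre of its underside. x points to its far side, y to its left. Two rails along x carry the board. A pivot pillar stands at the middle of its left and right ends, 130 mm from the centre along y.
- board: Loose green circuit board, 90 mm (x) by 130 mm (y), 5 mm thick, about 0.14 kg, parallel to the preheater, up to 20 mm off its centre in x; a lip at each end keeps it in y. Origin: centre of its underside, 66 mm above the bench; top face 71 mm above the bench. Its tallest parts (up to 9 mm) stand within 20 mm of its middle in y, none near the lands.
- land_left (a point): Centre of the round bare copper land, 24 mm across, at the left (+y) end of the board, on its top face, 44 mm from the board's centre along y.
- land_right (a point): The same land at the right (-y) end of the board.
- clamp_left: Left hold-down arm: level steel bar 14 mm wide, 12 mm thick, reaching 94 mm from its vertical pivot axis. Origin: on the pivot axis, 79 mm above the bench; x points along the bar towards the foot, z up. Turns only about the pivot, with friction 0.12 N m (2 N at 60 mm), no spring; stays where it is left. A black knob 19 mm across stands on the pivot, its top 110 mm above the bench.
- clamp_left_bar (a point): Point on the top face of the left arm's bar, on its centre line, 60 mm from the pivot axis and 92 mm above the bench; the bar's underside is 80 mm above the bench, with 9 mm free between it and the board. The arm starts 0.6 to 1.25 rad counter-clockwise (from above) of straight across the board, pointing more to the far side; its stops are at 1.4 rad and at 0.6 rad clockwise of straight across.
- clamp_left_foot (a point): Centre of the underside of the left arm's rubber foot (8 mm across), 86 mm from the pivot axis, 74 mm above the bench: it passes 3 mm over the board. A black knob 15 mm across stands on the bar straight above it, its top 114 mm above the bench. It must come over land_left: the arm is pushed clockwise, the foot moving towards the robot's side.
- clamp_right: Right hold-down arm, the same part on the right pillar: origin on its pivot axis, 79 mm above the bench; x along the bar towards the foot, z up. Same bar, knobs and friction as the left arm.
- clamp_right_bar (a point): The same point on the right arm's bar, 60 mm from its pivot axis, 92 mm above the bench. This arm starts 0.6 to 1.25 rad counter-clockwise of straight across the board, pointing more to the near side, towards the robot; same stops as the left arm.
- clamp_right_foot (a point): Centre of the underside of the right arm's rubber foot, 86 mm from its pivot axis, 74 mm above the bench. It must come over land_right: the arm is pushed clockwise, the foot moving away from the robot.
- spare_nut: Bystander: loose black thumb nut, 20 mm across, 18 mm tall, standing on the steel top near its far right corner. Origin: centre of its underside.
- heatsink: Bystander: loose aluminium heatsink, 22 by 22 by 14 mm, on the steel top near its near left corner. Origin: centre of its underside.
- spool: Bystander: spool of copper wire with black flanges, 60 mm across, 46 mm tall, standing on the bench left of the preheater. Origin: centre of its underside.
- flux_jar: Bystander: small amber jar, 48 mm across, 50 mm tall, on the bench left of the preheater. Origin: centre of its underside.
- brush: Bystander: brush 150 mm long lying on the bench right of the preheater.
- parts_tray: Bystander: low black tray, 90 by 120 by 22 mm, on the bench right of the preheater. Origin: centre of its underside.
Mind the look-alikes: they are no part of the job. What is meant by the board is not purple or white, and is the smaller of those in its own colour.

How it is judged:
By the outcome, as a careful person would: the job done as asked, in the order asked, and still so for the second after the job is handed in, with the robot touching nothing.
It also fails if it takes over 51 s, if anything falls off the work surface, if the arm or the gripper's body presses on something with over 40 N, if the wrist force passes 120 N, or if a joint passes its speed limit or range.

## Working session

There is one attempt and no reset: what is moved stays moved. The work goes in short steps, Python scripts to look and compute and a shell command to move; the robot and the scene stay as the last step left them, time stands still between calls to the robot, and variables do not carry over. Pictures are saved under pics/ and viewed, and the job is handed in when it is done.

```bash
ls; mkdir -p pics; python3 - <<'E'
from plant import ctrl
import cv2
o=ctrl.get_obs();print(o)
for n in ["scene","top","wrist"]:
    m=ctrl.camera_model(n);print(n,m)
    cv2.imwrite(f"pics/{n}0.png",ctrl.snapshot(n))
E
```

```text
pics
{'clock': 0.0, 'joint_pos': array([-5.87829104e+01,  2.05912445e+01,  6.32290565e-01, -1.98703907e-02,
       -7.01332930e+01, -1.65072501e+01]), 'qvel': array([-0.0116498 ,  0.08166003, -0.05220182, -0.07858838,  0.0151941 ,
        0.05072051]), 'tau': array([ 3.51971694e-04, -5.82717919e+01,  2.93067473e+01,  6.99775279e+00,
        6.99288736e-03, -1.31287738e-04]), 'tool_pos': array([ 0.17128858, -0.65251284,  0.29121425]), 'orientation': array([ 1.79906247e+02, -8.30389978e-03, -1.65296921e+02]), 'force': array([-0.56976929, -0.02708758, -0.29070311]), 'moment': array([ 0.0276226 , -0.03573431,  0.01621869]), 'opening': 0.08779271314728701}
scene {'K': array([[365.34563733,   0.        , 255.1098334 ],
       [  0.        , 365.34563733, 192.06237838],
       [  0.        ,   0.        ,   1.        ]]), 'rvec': array([ 2.04215361,  1.26621987, -0.56165298]), 'tvec': array([-0.19318615, -0.23281546,  1.31682138])}
top {'K': array([[387.82426146,   0.        , 260.72065644],
       [  0.        , 387.82426146, 195.89575086],
       [  0.        ,   0.        ,   1.        ]]), 'rvec': array([ 2.21039756, -2.16563082,  0.04174128]), 'tvec': array([0.01838333, 0.43565639, 1.11992462])}
wrist {'K': array([[297.31863964,   0.        , 252.11248777],
       [  0.        , 297.31863964, 191.61968759],
       [  0.        ,   0.        ,   1.        ]]), 'rvec': array([-1.80280132, -2.33597622, -0.33476781]), 'tvec': array([ 0.67365612, -0.03479072,  0.3909063 ])}
```

View pics/top0.png

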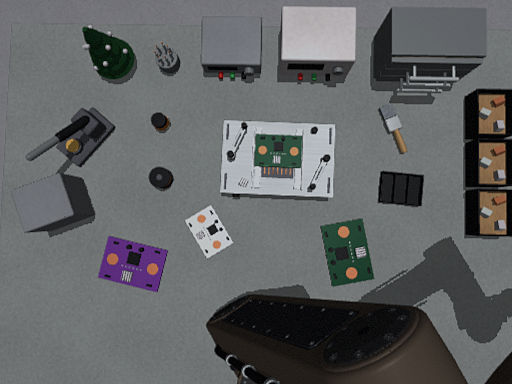

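View pics/scene0.png

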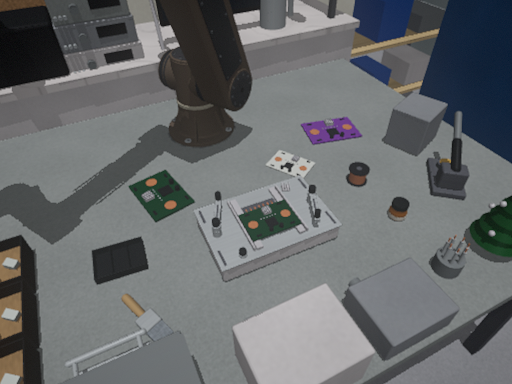

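View pics/wrist0.png

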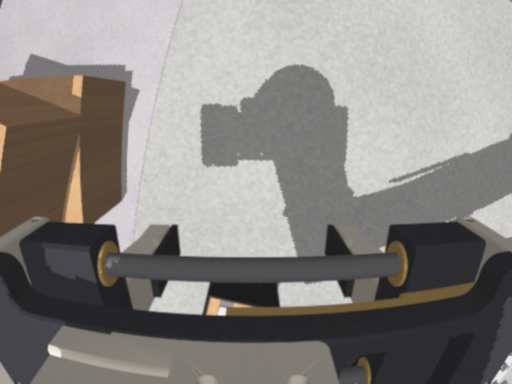

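The top view has four board candidates: green on the preheater rails at (278,151), a larger green at (346,252), purple at (133,263) and white at (209,231). I choose the smaller green one on the rails and check it in a crop.

```bash
cat > h.py <<'E'
import numpy as np,cv2
def ray(m,px,name):
    K=m["K"];R=cv2.Rodrigues(np.array(m["rvec"]))[0];t=np.array(m["tvec"]).ravel()
    x=(px[0]-K[0,2])/K[0,0];y=(px[1]-K[1,2])/K[1,1]
    if name=="wrist":
        r=np.hypot(x,y);d=np.array([np.sin(r)*x/r,np.sin(r)*y/r,np.cos(r)]) if r>0 else np.array([0,0,1.])
    else: d=np.array([x,y,1.])
    return -R.T@t,R.T@d
def onz(m,px,z,name):
    c,d=ray(m,px,name);return c+d*(z-c[2])/d[2]
def proj(m,P,name):
    K=m["K"];R=cv2.Rodrigues(np.array(m["rvec"]))[0];p=R@np.array(P,float)+np.array(m["tvec"]).ravel()
    if name=="wrist":
        n=np.hypot(p[0],p[1]);r=np.arctan2(n,p[2]);q=p[:2]/n*r
    else:q=p[:2]/p[2]
    return np.array([K[0,0]*q[0]+K[0,2],K[1,1]*q[1]+K[1,2]])
E
python3 - <<'E'
import cv2
i=cv2.imread("pics/top0.png")
c=i[112:206,212:344];cv2.imwrite("pics/top_crop.png",cv2.resize(c,None,fx=6,fy=6,interpolation=cv2.INTER_CUBIC))
E
```

```text
(no output)
```

View pics/top_crop.png

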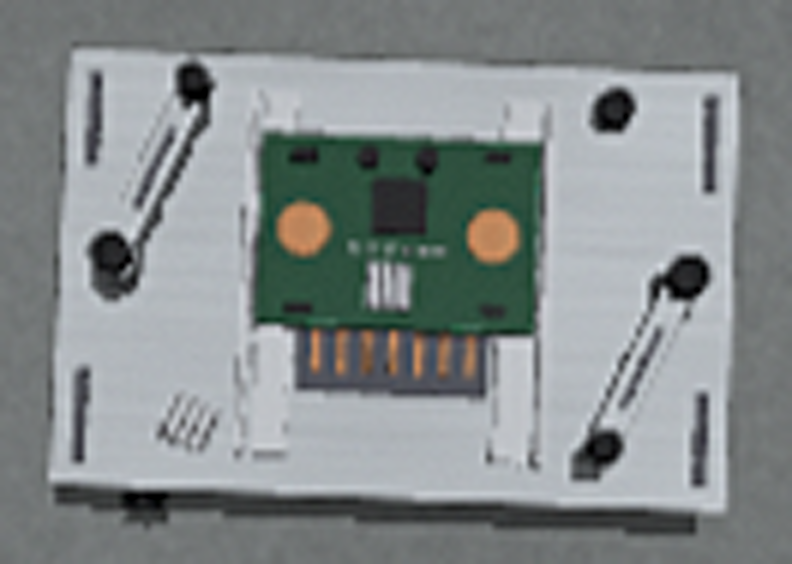

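The crop confirms it: the small green board lies on the rails, with copper lands at crop px (303,228) and (493,236). The left arm has its pivot knob at (110,252) and foot knob at (193,82). The right arm has its pivot at (688,278) and foot knob at (603,446). The nut is at (612,110) and the heatsink at (188,422).

```bash
python3 - <<'E'
from plant import ctrl
from h import *
i=cv2.imread("pics/top0.png");m=ctrl.camera_model("top")
np.set_printoptions(precision=4,suppress=True)
hsv=cv2.cvtColor(i,cv2.COLOR_BGR2HSV)
def comps(mask,lo=8):
    n,l,s,c=cv2.connectedComponentsWithStats(mask.astype(np.uint8)); return [(c[k],s[k,4]) for k in range(1,n) if s[k,4]>=lo]
roi=np.zeros(i.shape[:2],bool);roi[115:205,215:340]=1
cop=(hsv[...,0]>5)&(hsv[...,0]<20)&(hsv[...,1]>90)&(hsv[...,2]>130)&roi
L=[]
for c,a in comps(cop,30): p=onz(m,c,.071,"top");L.append(p);print("land",c,a,p)
blk=(hsv[...,2]<45)&roi
for c,a in comps(blk): print("blk",c,a,onz(m,c,.112,"top"))
white=(hsv[...,2]>120)&(hsv[...,1]<40)&roi
cs,_=cv2.findContours(white.astype(np.uint8),0,2);c=max(cs,key=cv2.contourArea);r=cv2.minAreaRect(c);print(r)
b=np.array([onz(m,p,.058,"top") for p in cv2.boxPoints(r)]);print(b,b.mean(0),np.linalg.norm(np.diff(b,axis=0),axis=1))
d=L[0]-L[1] if L[0][1]>L[1][1] else L[1]-L[0]
print("land dist",np.linalg.norm(d),"yaw",np.arctan2(-d[0],d[1]),"mid",(L[0]+L[1])/2)
# crop coords
for n,p,z in [("pl",(110,252),.110),("fl",(193,82),.114),("pr",(688,278),.110),("fr",(603,446),.114),("nut",(612,110),.076)]:
    print(n,onz(m,(212+(p[0]-2.5)/6,112+(p[1]-2.5)/6),z,"top"))
E
```

```text
land [262.069  149.6034] 58 [0.5611 0.0254 0.071 ]
land [293.5254 150.9322] 59 [ 0.559  -0.0621  0.071 ]
blk [243.7917 125.7083] 24 [0.6177 0.0752 0.112 ]
blk [313.9231 129.8846] 26 [ 0.6097 -0.1129  0.112 ]
blk [262.2222 137.5556] 9 [0.5865 0.0251 0.112 ]
blk [273.125 138.125] 8 [ 0.5855 -0.0042  0.112 ]
blk [283.     138.5556] 9 [ 0.5848 -0.0306  0.112 ]
blk [278.7241 147.5172] 29 [ 0.5604 -0.0196  0.112 ]
blk [230.2 153.9] 30 [0.5408 0.1098 0.112 ]
blk [325.6842 157.9211] 38 [ 0.5348 -0.1452  0.112 ]
blk [311.8571 186.381 ] 21 [ 0.458  -0.1095  0.112 ]
blk [235.5417 194.9167] 24 [0.4312 0.0929 0.112 ]
((277.9105224609375, 158.1025848388672), (113.59931945800781, 73.46542358398438), 2.436648368835449)
[[ 0.4403  0.1421  0.058 ]
 [ 0.6485  0.1387  0.058 ]
 [ 0.6404 -0.1818  0.058 ]
 [ 0.4331 -0.1754  0.058 ]] [ 0.5406 -0.0191  0.058 ] [0.2083 0.3206 0.2073]
land dist 0.08746276682533352 yaw -0.024054249710631644 mid [ 0.56   -0.0184  0.071 ]
pl [0.542  0.1108 0.11  ]
fl [0.6185 0.0752 0.114 ]
pr [ 0.5351 -0.147   0.11  ]
fr [ 0.4591 -0.1098  0.114 ]
nut [ 0.6178 -0.1163  0.076 ]
```

```bash
python3 -m creep '[[0,0,-0.7,-0.26,0.26,-0.03,0],[0,0,-0.7,-0.26,0.26,-0.03,0],[0,0,-0.7,-0.26,0.26,-0.03,0],[0,0,-0.7,-0.26,0.26,-0.03,0],[0,0,-0.7,-0.26,0.26,-0.03,0],[0,0,-0.7,-0.26,0.26,-0.03,0],[0,0,-0.7,-0.26,0.26,-0.03,0],[0,0,-0.7,-0.26,0.26,-0.03,0],[0,0,-0.7,-0.26,0.26,-0.03,0],[0,0,-0.7,-0.26,0.26,-0.03,0],[0,0,-0.7,-0.26,0.26,-0.03,0],[0,0,-0.7,-0.26,0.26,-0.03,0]]'
```

```text
clock: 1.15
tool_pos: [0.3569, -0.3352, 0.3221]
orientation: [180.0, -0.0, -125.1]
force: [-0.1, 0.2, -0.3]
opening: 0.0134
```

```bash
python3 -m creep '[[0,0,-0.8,-0.35,0.05,0,0],[0,0,-0.8,-0.35,0.05,0,0],[0,0,-0.8,-0.35,0.05,0,0],[0,0,-0.8,-0.35,0.05,0,0],[0,0,-0.8,-0.35,0.05,0,0],[0,0,-0.8,-0.35,0.05,0,0],[0,0,-0.8,-0.35,0.05,0,0],[0,0,-0.8,-0.35,0.05,0,0],[0,0,-0.8,-0.35,0.05,0,0],[0,0,-0.8,-0.35,0.05,0,0],[0,0,-0.8,-0.35,0.05,0,0],[0,0,-0.8,-0.35,0.05,0,0]]'; python3 - <<'E'
from plant import ctrl
from h import *
o=ctrl.get_obs();m=ctrl.camera_model("wrist");i=ctrl.snapshot("wrist");cv2.imwrite("pics/w1.png",i)
np.save("w1m.npy",m,allow_pickle=True)
c,d=ray(m,(252.1,191.7),"wrist");print(o["tool_pos"],o["orientation"],c,d)
E
```

```text
clock: 2.15
tool_pos: [0.5175, -0.0217, 0.3216]
orientation: [179.9, -0.0, -79.4]
force: [-0.9, -0.8, -0.0]
opening: 0.0007
[ 0.51745474 -0.02173265  0.32156415] [ 1.79918934e+02 -1.37409361e-02 -7.94318019e+01] [ 0.53068269 -0.09554386  0.41441325] [-0.05251724  0.27490211 -0.96003686]
```

View pics/w1.png

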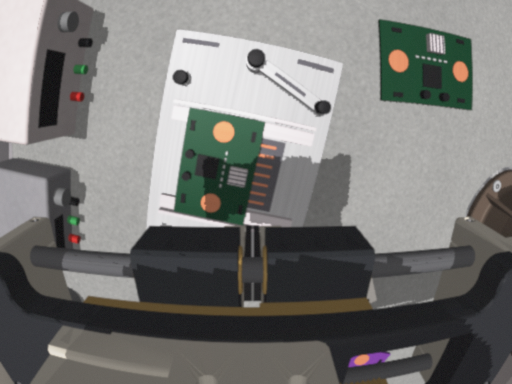

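The wrist view shows the right arm's pivot knob at (256,58) and its foot knob at (322,106). The lands are at (224,132) and (210,202), the nut is at (181,76), and the shut fingertips are at about (253,260).

```bash
python3 - <<'E'
from h import *
np.set_printoptions(precision=4,suppress=True)
m=np.load("w1m.npy",allow_pickle=True).item();i=cv2.imread("pics/w1.png")
cv2.imwrite("pics/w1c.png",cv2.resize(i[20:240,140:360],None,fx=2.7,fy=2.7,interpolation=cv2.INTER_CUBIC))
hsv=cv2.cvtColor(i,cv2.COLOR_BGR2HSV)
roi=np.zeros(i.shape[:2],bool);roi[30:225,150:345]=1
def comps(mask,lo):
    n,l,s,c=cv2.connectedComponentsWithStats(mask.astype(np.uint8)); return [(c[k],s[k,4]) for k in range(1,n) if s[k,4]>=lo]
cop=(hsv[...,0]>5)&(hsv[...,0]<20)&(hsv[...,1]>90)&(hsv[...,2]>130)&roi
for c,a in comps(cop,100): print("land",c,a,onz(m,c,.071,"wrist"))
for c,a in comps((hsv[...,2]<40)&roi,60): print("blk",c,a,onz(m,c,.107,"wrist"))
for p in [(256,57),(322,106)]: print(onz(m,p,.110,"wrist"))
# fingertip expected
R=np.array(m["rvec"])
for z in(.2556,):print(proj(m,(.5175,-.0217,z),"wrist"))
E
```

```text
land [223.3838 131.5541] 370 [ 0.5577 -0.0622  0.071 ]
land [209.4615 202.5223] 247 [0.5607 0.0259 0.071 ]
blk [210.3561 167.5576] 278 [ 0.5623 -0.0257  0.107 ]
[ 0.536  -0.1475  0.11  ]
[ 0.4602 -0.1118  0.11  ]
[250.7784 238.5555]
```

View pics/w1c.png

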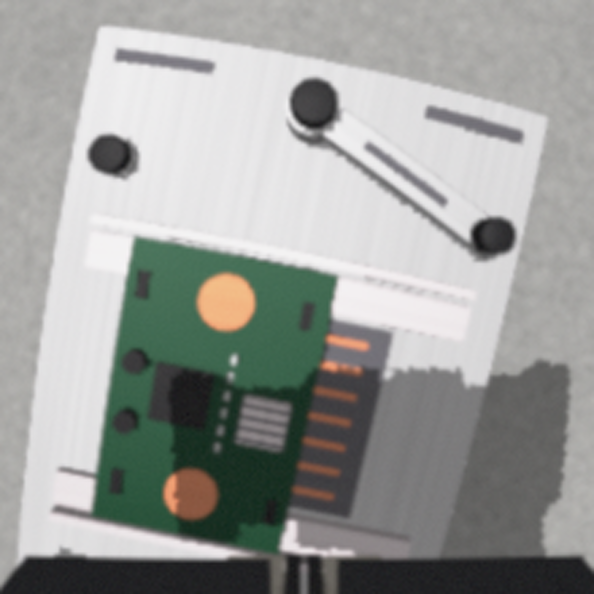

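```bash
python3 -m creep '[[0,0,-0.95,-0.121,-0.116,0.11,0],[0,0,-0.95,-0.121,-0.116,0.11,0],[0,0,-0.95,-0.121,-0.116,0.11,0],[0,0,-0.95,-0.121,-0.116,0.11,0],[0,0,-0.95,-0.121,-0.116,0.11,0],[0,0,-0.95,-0.121,-0.116,0.11,0],[0,0,-0.95,-0.121,-0.116,0.11,0],[0,0,-0.95,-0.121,-0.116,0.11,0],[0,0,-0.95,-0.121,-0.116,0.11,0],[0,0,-0.95,-0.121,-0.116,0.11,0],[0,0,-0.95,-0.121,-0.116,0.11,0],[0,0,-0.95,-0.121,-0.116,0.11,0]]'; python3 - <<'E'
from plant import ctrl
from h import *
o=ctrl.get_obs();m=ctrl.camera_model("wrist");i=ctrl.snapshot("wrist");cv2.imwrite("pics/w2.png",i)
np.save("w2m.npy",m,allow_pickle=True)
cv2.imwrite("pics/s2.png",cv2.resize(ctrl.snapshot("scene")[150:290,170:370],None,fx=4,fy=4,interpolation=cv2.INTER_CUBIC))
print(o["tool_pos"],o["orientation"],o["opening"],o["force"])
E
```

```text
clock: 3.2
tool_pos: [0.6093, 0.1192, 0.2125]
orientation: [-180.0, -0.0, -25.1]
force: [0.4, 0.2, 0.4]
opening: 0.0003
[0.60928294 0.1191931  0.21246534] [-1.79978213e+02 -1.49206079e-02 -2.50756491e+01] 0.0002512416736152533 [0.41403365 0.17045787 0.40257705]
```

View pics/w2.png

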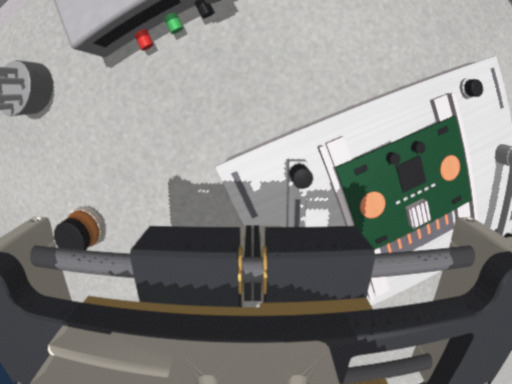

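View pics/s2.png

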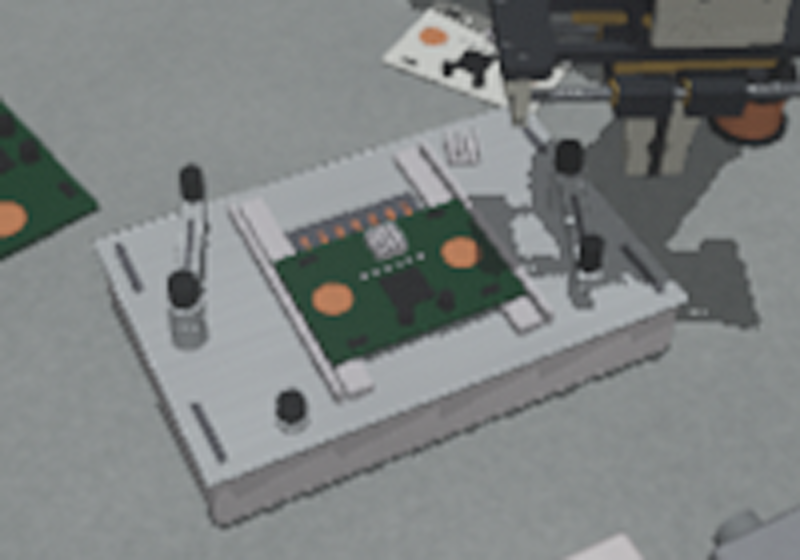

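```bash
python3 - <<'E'
from h import *
m=np.load("w2m.npy",allow_pickle=True).item()
for p,z in [((301,172),.114),((372,205),.071),((450,168),.071),((473,88),.076)]: print(p,onz(m,p,z,"wrist").round(4))
for x,y in[(-.01,-.021),(.01,-.021),(.01,.021),(-.01,.021),(-.01,-.007),(-.01,.007)]:
    a=np.deg2rad(-25.1);P=np.array([.6093,.1192,.1465])+x*np.array([np.cos(a),np.sin(a),0])+y*np.array([np.sin(a),-np.cos(a),0]);print(x,y,proj(m,P,"wrist").round(0))
i=cv2.imread("pics/w2.png");cv2.imwrite("pics/w2c.png",cv2.resize(i[210:310,200:310],None,fx=6,fy=6,interpolation=cv2.INTER_CUBIC))
E
```

```text
(301, 172) [0.6251 0.0761 0.114 ]
(372, 205) [0.5593 0.0261 0.071 ]
(450, 168) [ 0.557  -0.0626  0.071 ]
(473, 88) [ 0.6203 -0.112   0.076 ]
-0.01 -0.021 [218. 253.]
0.01 -0.021 [216. 222.]
0.01 0.021 [289. 222.]
-0.01 0.021 [287. 253.]
-0.01 -0.007 [241. 253.]
-0.01 0.007 [264. 253.]
```

View pics/w2c.png

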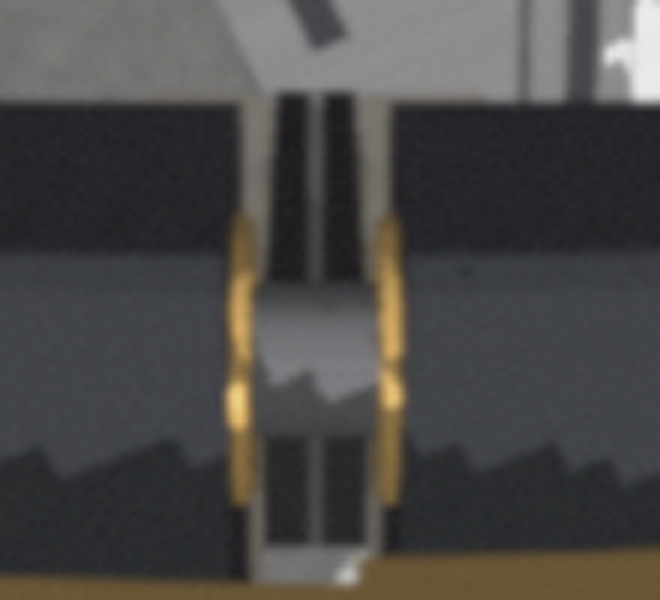

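```bash
python3 -m creep '[[0,0,0,0,0,0.02,0],[0,0,0,0,0,0.035,0],[0,0,0,0,0,0.045,0],[0,0,0,0,0,0.055,0],[0,0,0,0,0,0.0625,0],[0,0,0,0,0,0.0625,0],[0,0,0,0,0,0.0625,0]]'; python3 - <<'E'
from plant import ctrl
from h import *
i=ctrl.snapshot("scene");cv2.imwrite("pics/s3.png",cv2.resize(i[150:290,210:370],None,fx=5,fy=4.28,interpolation=cv2.INTER_CUBIC))
i=ctrl.snapshot("top");cv2.imwrite("pics/t3.png",cv2.resize(i[100:220,200:350],None,fx=5,fy=5,interpolation=cv2.INTER_CUBIC))
E
```

```text
clock: 3.88
tool_pos: [0.6093, 0.1199, 0.1495]
orientation: [180.0, 0.0, -24.9]
force: [0.0, 0.8, 0.2]
opening: 0.0005
```

View pics/s3.png

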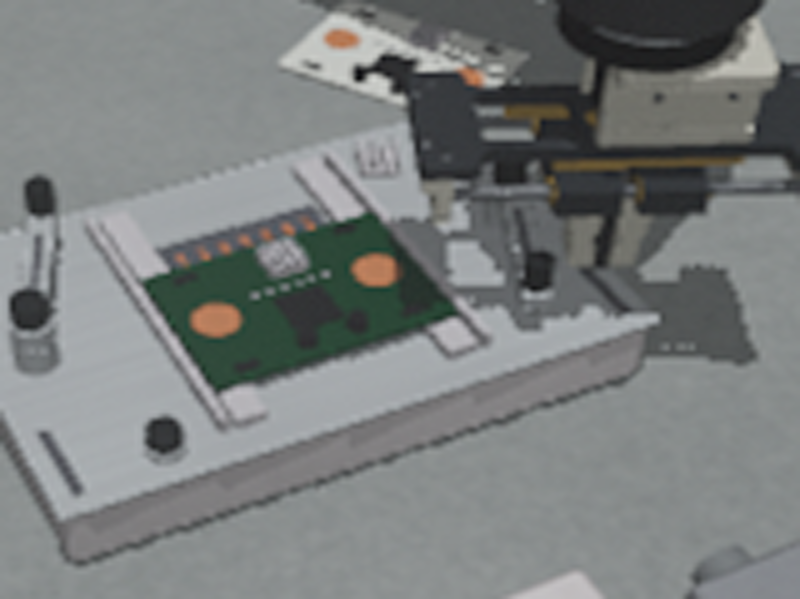

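View pics/t3.png

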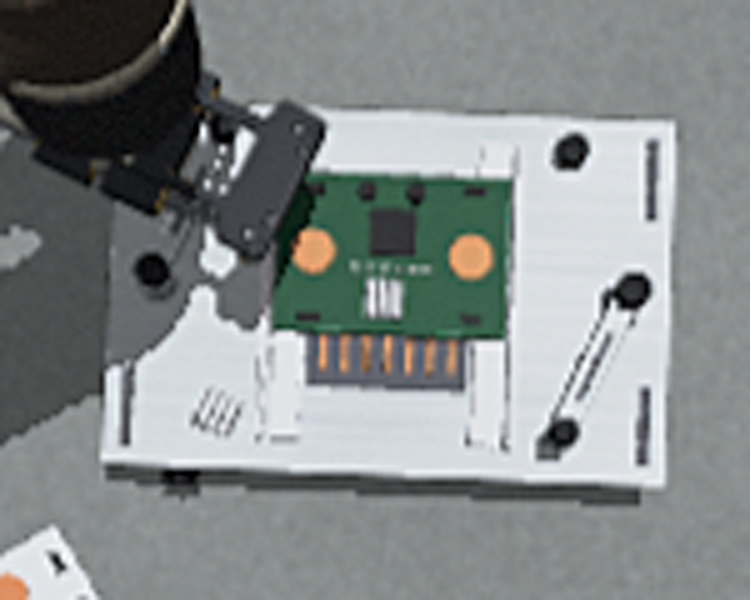

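```bash
python3 -m creep '[[0,0,0,0,0.002,0,0],[0,0,0,0,0.004,0,0],[0,0,0,0,0.006,0,0],[0,0,0,0,0.008,0,0]]';python3 -m creep '[[0,0,0,0,0.002,0,0],[0,0,0,0,0.004,0,0]]';python3 -m creep '[[0,0,0,0,0.002,0,0],[0,0,0,0,0.004,0,0]]';python3 -m creep '[[0,0,0,0,0.002,0,0],[0,0,0,0,0.004,0,0]]'
```

```text
clock: 4.32
tool_pos: [0.6058, 0.1124, 0.15]
orientation: [-180.0, -0.0, -24.9]
force: [-0.8, -1.1, -0.5]
opening: 0.0003
clock: 4.48
tool_pos: [0.6042, 0.1088, 0.1498]
orientation: [-180.0, -0.0, -24.9]
force: [1.0, 1.5, -0.2]
opening: 0.0004
clock: 4.65
tool_pos: [0.603, 0.1057, 0.1499]
orientation: [-179.9, -0.1, -24.9]
force: [1.7, 2.3, -1.2]
opening: 0.0003
clock: 4.82
tool_pos: [0.6013, 0.1019, 0.1499]
orientation: [-179.9, -0.1, -24.9]
force: [2.4, 1.1, -0.3]
opening: 0.0002
```

```bash
cat > look.py <<'E'
import sys
from plant import ctrl
from h import *
n=sys.argv[1]
i=ctrl.snapshot("scene");cv2.imwrite(f"pics/s{n}.png",i)
a=cv2.resize(i[150:290,170:370],None,fx=4,fy=4,interpolation=cv2.INTER_CUBIC);cv2.imwrite(f"pics/s{n}c.png",a)
o=ctrl.get_obs();np.save(f"w{n}m.npy",ctrl.camera_model("wrist"),allow_pickle=True)
cv2.imwrite(f"pics/w{n}.png",ctrl.snapshot("wrist"))
E
python3 look.py 4
```

```text
(no output)
```

View pics/s4c.png

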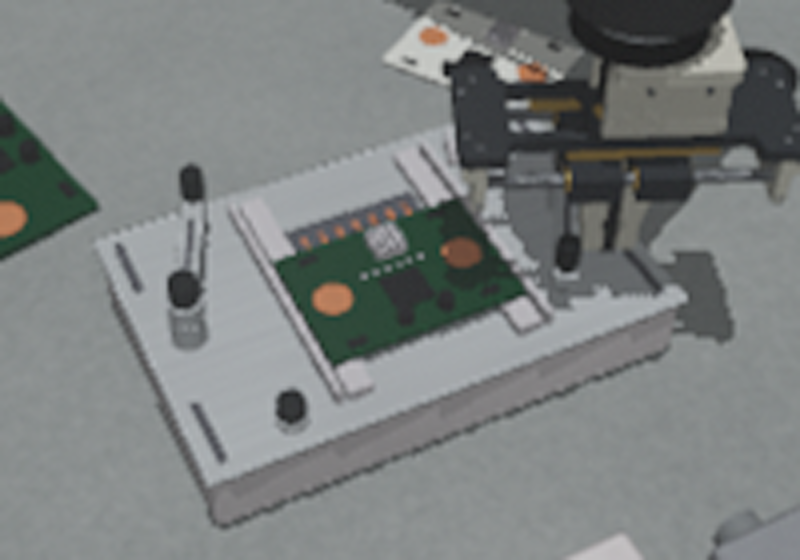

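View pics/w4.png

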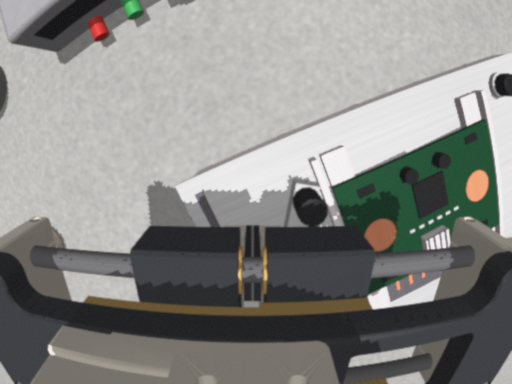

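The foot knob has moved: it is now at crop (568,253) in the scene view and (310,206) in the wrist view. The push is working.

```bash
python3 - <<'E'
from plant import ctrl
from h import *
m=np.load("w4m.npy",allow_pickle=True).item();s=ctrl.camera_model("scene")
pv=np.array([.5425,.111])
for nm,f in [("w",onz(m,(309,201),.114,"wrist")),("s",onz(s,(170+568/4,150+238/4),.114,"scene"))]:
    d=f[:2]-pv;print(nm,f.round(4),np.hypot(*d).round(4),np.rad2deg(np.arctan2(d[1],d[0])).round(1))
print(onz(s,(170+591/4,150+240/4),.114,"scene"))
E
```

```text
w [0.6198 0.0641 0.114 ] 0.0904 -31.2
s [0.6134 0.0659 0.114 ] 0.084 -32.5
[0.62080178 0.07698985 0.114     ]
```

```bash
cat > arc.py <<'E'
import sys,numpy as np
from plant import ctrl
px,py,r,s=map(float,sys.argv[1:5])
o=ctrl.get_obs();p=o["tool_pos"];y0=o["orientation"][2];a=np.deg2rad(y0)
sg=float(sys.argv[5])  # 0: yaw=phi, 180: yaw=phi-180
for ph in map(float,sys.argv[6:]):
    f=np.deg2rad(ph);t=np.array([px,py])+r*np.array([np.cos(f),np.sin(f)])+s*np.array([-np.sin(f),np.cos(f)])
    d=t-p[:2]
    print(ph,"wz %.3f dx %.4f dy %.4f"%(-np.deg2rad((ph-sg)-y0),d@[np.cos(a),np.sin(a)],d@[np.sin(a),-np.cos(a)]),t.round(4))
print(p,y0)
E
python3 arc.py .5425 .111 .057 .023 0 -33 -36 -40 -44 -48 -52 -56 -60 -64 -68 -71 -74 -76 -78
```

```text
-33.0 wz 0.141 dx 0.0026 dy 0.0014 [0.6028 0.0992]
-36.0 wz 0.194 dx 0.0032 dy 0.0046 [0.6021 0.0961]
-40.0 wz 0.263 dx 0.0039 dy 0.0088 [0.6009 0.092 ]
-44.0 wz 0.333 dx 0.0043 dy 0.0131 [0.5995 0.0879]
-48.0 wz 0.403 dx 0.0043 dy 0.0174 [0.5977 0.084 ]
-52.0 wz 0.473 dx 0.0041 dy 0.0217 [0.5957 0.0802]
-56.0 wz 0.543 dx 0.0036 dy 0.0259 [0.5934 0.0766]
-60.0 wz 0.612 dx 0.0028 dy 0.0301 [0.5909 0.0731]
-64.0 wz 0.682 dx 0.0016 dy 0.0343 [0.5882 0.0699]
-68.0 wz 0.752 dx 0.0002 dy 0.0383 [0.5852 0.0668]
-71.0 wz 0.804 dx -0.0010 dy 0.0413 [0.5828 0.0646]
-74.0 wz 0.857 dx -0.0024 dy 0.0442 [0.5803 0.0625]
-76.0 wz 0.892 dx -0.0034 dy 0.0461 [0.5786 0.0613]
-78.0 wz 0.927 dx -0.0045 dy 0.0480 [0.5768 0.06  ]
[0.60111739 0.10162898 0.14987286] -24.909982536186874
```

```bash
python3 -m creep '[[0,0,0.07,0.001,0,0,0],[0,0,0.14,0.0026,0.0014,0,0],[0,0,0.19,0.003,0.0046,0,0],[0,0,0.23,0.0035,0.0065,0,0],[0,0,0.263,0.0039,0.0088,0,0],[0,0,0.3,0.0041,0.011,0,0],[0,0,0.333,0.0043,0.013,0,0],[0,0,0.37,0.0043,0.0152,0,0],[0,0,0.403,0.0043,0.0174,0,0],[0,0,0.473,0.0041,0.0217,0,0],[0,0,0.543,0.0036,0.0259,0,0]]'; python3 -c "
from plant import ctrl;print(ctrl.get_obs()['force'])"; python3 arc.py .5425 .111 .057 .023 0 -58 -60 -62 -64 -66 -68 -70 -72 -74
```

```text
clock: 5.83
tool_pos: [0.593, 0.0769, 0.1496]
orientation: [180.0, 0.0, -56.2]
force: [1.1, 2.6, -1.1]
opening: 0.0007
[ 1.10598723  2.59844501 -1.11522898]
-58.0 wz 0.031 dx 0.0013 dy 0.0018 [0.5922 0.0748]
-60.0 wz 0.066 dx 0.0020 dy 0.0038 [0.5909 0.0731]
-62.0 wz 0.101 dx 0.0026 dy 0.0059 [0.5896 0.0715]
-64.0 wz 0.136 dx 0.0032 dy 0.0080 [0.5882 0.0699]
-66.0 wz 0.171 dx 0.0037 dy 0.0101 [0.5867 0.0683]
-68.0 wz 0.206 dx 0.0041 dy 0.0122 [0.5852 0.0668]
-70.0 wz 0.241 dx 0.0044 dy 0.0143 [0.5836 0.0653]
-72.0 wz 0.276 dx 0.0047 dy 0.0164 [0.582  0.0639]
-74.0 wz 0.311 dx 0.0049 dy 0.0185 [0.5803 0.0625]
[0.59301749 0.0769115  0.14960643] -56.20571744497824
```

```bash
python3 -m creep '[[0,0,0.03,0.001,0.0018,0,0],[0,0,0.066,0.002,0.0038,0,0],[0,0,0.1,0.0026,0.0059,0,0],[0,0,0.136,0.0032,0.008,0,0],[0,0,0.17,0.0037,0.01,0,0],[0,0,0.206,0.0041,0.0122,0,0],[0,0,0.241,0.0044,0.0143,0,0],[0,0,0.276,0.0047,0.0164,0,0],[0,0,0.276,0.0047,0.0164,0,0]]'; python3 look.py 5
```

```text
clock: 6.58
tool_pos: [0.5819, 0.0636, 0.1497]
orientation: [180.0, 0.0, -71.9]
force: [1.0, 1.9, 0.3]
opening: 0.0003
```

View pics/s5c.png

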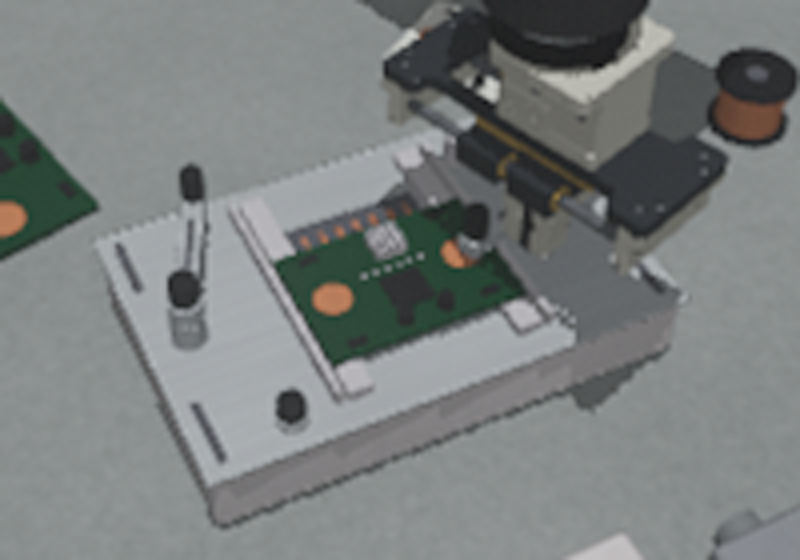

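View pics/w5.png

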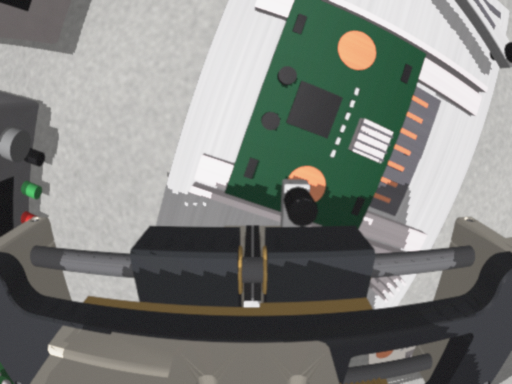

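```bash
cat > foot.py <<'E'
import sys
from plant import ctrl
from h import *
# n pivx pivy wristpx wristpy scenecropx scenecropy landx landy
n=sys.argv[1];v=list(map(float,sys.argv[2:]))
m=np.load(f"w{n}m.npy",allow_pickle=True).item();s=ctrl.camera_model("scene");pv=np.array(v[:2])
l=np.array(v[6:8])-pv;print("land ang",np.rad2deg(np.arctan2(l[1],l[0])).round(1))
for nm,f in [("w",onz(m,v[2:4],.114,"wrist")),("s",onz(s,(170+v[4]/4,150+v[5]/4),.114,"scene"))]:
    d=f[:2]-pv;print(nm,f.round(4),np.hypot(*d).round(4),np.rad2deg(np.arctan2(d[1],d[0])).round(1))
E
python3 foot.py 5 .5425 .111 301 199 476 211 .5605 .0257
python3 - <<'E'
import cv2
i=cv2.imread("pics/w5.png");cv2.imwrite("pics/w5c.png",cv2.resize(i[150:240,240:360],None,fx=6,fy=6,interpolation=cv2.INTER_CUBIC))
i=cv2.imread("pics/s5.png");cv2.imwrite("pics/s5d.png",cv2.resize(i[185:235,260:330],None,fx=10,fy=10,interpolation=cv2.INTER_CUBIC))
E
```

```text
land ang -78.1
w [0.5707 0.0241 0.114 ] 0.0914 -72.0
s [0.5697 0.029  0.114 ] 0.0864 -71.7
```

View pics/w5c.png

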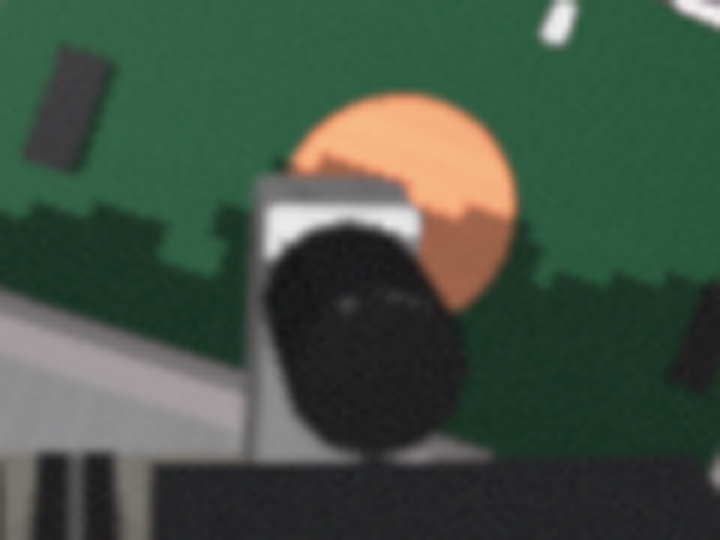

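View pics/s5d.png

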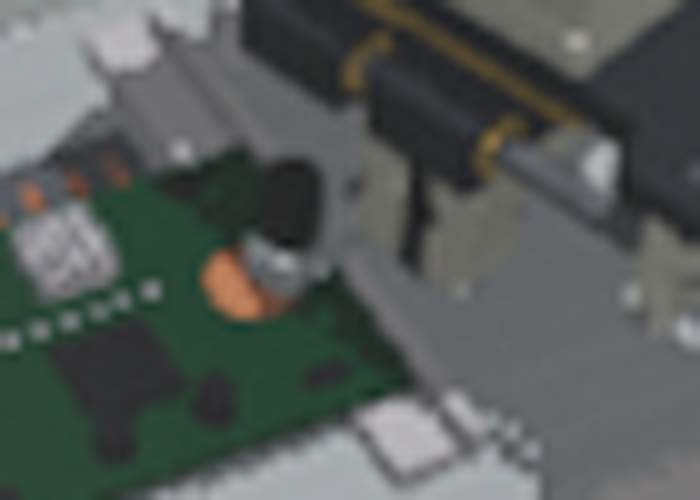

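```bash
python3 foot.py 5 .5425 .111 302.7 211 481 206 .5605 .0257; python3 arc.py .5425 .111 .057 .023 0 -72 -74 -76 -78
```

```text
land ang -78.1
w [0.5678 0.0293 0.114 ] 0.0855 -72.8
s [0.5674 0.0338 0.114 ] 0.0811 -72.1
-72.0 wz 0.004 dx -0.0003 dy -0.0001 [0.582  0.0639]
-74.0 wz 0.039 dx 0.0004 dy 0.0019 [0.5803 0.0625]
-76.0 wz 0.074 dx 0.0011 dy 0.0039 [0.5786 0.0613]
-78.0 wz 0.109 dx 0.0017 dy 0.0060 [0.5768 0.06  ]
[0.58195725 0.06354489 0.1496463 ] -71.77133505549824
```

```bash
python3 -m creep '[[0,0,0.02,0.0002,0.001,0,0],[0,0,0.039,0.0004,0.0019,0,0],[0,0,0.056,0.0008,0.0029,0,0],[0,0,0.074,0.0011,0.0039,0,0],[0,0,0.09,0.0014,0.0048,0,0],[0,0,0.1,0.0016,0.0056,0,0],[0,0,0.1,0.0016,0.0056,0,0]]';python3 look.py 6; python3 - <<'E'
import cv2
i=cv2.imread("pics/w6.png");cv2.imwrite("pics/w6c.png",cv2.resize(i[150:240,240:360],None,fx=6,fy=6,interpolation=cv2.INTER_CUBIC))
E
```

```text
clock: 7.27
tool_pos: [0.5772, 0.0602, 0.1497]
orientation: [180.0, -0.0, -77.6]
force: [1.6, -0.7, -0.0]
opening: 0.0002
```

View pics/w6c.png

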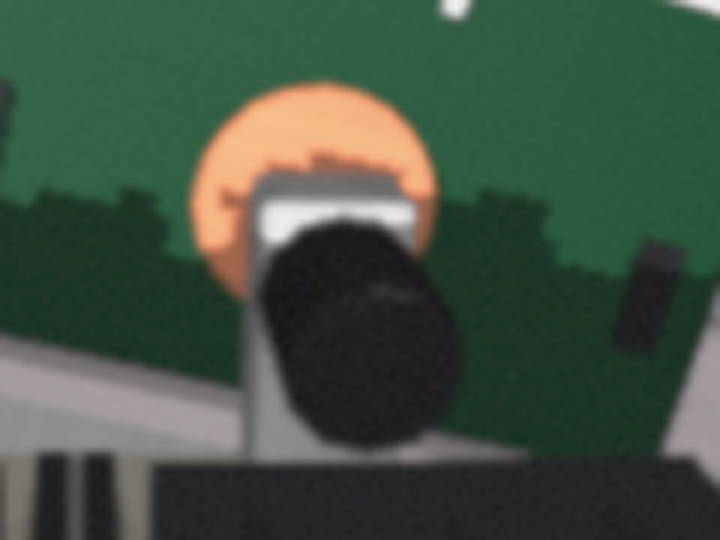

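```bash
python3 foot.py 6 .5425 .111 301 211.2 470 205 .5605 .0257; python3 - <<'E'
from h import *
m=np.load("w6m.npy",allow_pickle=True).item()
# land circle left/right extremes in crop ->, centre by diameter: 
f=lambda x,y:(240+(x-2.5)/6,150+(y-2.5)/6)
print("land",onz(m,f(315,205),.071,"wrist"))
print("bar tip edges z.080",onz(m,f(254,185),.080,"wrist"),onz(m,f(418,215),.092,"wrist"),onz(m,f(259,215),.092,"wrist"))
E
```

```text
land ang -78.1
w [0.5605 0.0279 0.114 ] 0.0851 -77.8
s [0.5637 0.0283 0.114 ] 0.0853 -75.6
land [0.55962966 0.02578099 0.071     ]
bar tip edges z.080 [0.56752293 0.0231129  0.08      ] [0.55443612 0.01989718 0.092     ] [0.56830396 0.02297764 0.092     ]
```

```bash
python3 -m creep '[[0,0,0,0,-0.004,0,0],[0,0,0,0,-0.01,0,0],[0,0,0,0,-0.015,0,0],[0,0,0,0,-0.018,-0.02,0],[0,0,0,0,-0.018,-0.05,0],[0,0,0,0,-0.018,-0.08,0],[0,0,0,0,-0.018,-0.08,0]]'; python3 arc.py .536 -.1475 .057 .035 180 154.5; python3 -c "
from plant import ctrl;o=ctrl.get_obs();print(o['joint_pos'])"
```

```text
clock: 7.95
tool_pos: [0.5981, 0.0651, 0.2357]
orientation: [-179.5, -0.0, -77.5]
force: [1.6, -0.2, 0.8]
opening: 0.0005
154.5 wz -0.907 dx 0.1866 dy 0.1731 [ 0.4695 -0.1546]
[0.59805189 0.0650714  0.23570071] -77.49580756832148
[ 24.86032147  15.87023695 -13.8303863    0.12396388 -59.82700663
 -12.41797789]
```

```bash
python3 -m creep '[[0,0,-0.907,0.1866,0.173,0,0],[0,0,-0.907,0.1866,0.173,0,0],[0,0,-0.907,0.1866,0.173,0,0],[0,0,-0.907,0.1866,0.173,0,0],[0,0,-0.907,0.1866,0.173,0,0],[0,0,-0.907,0.1866,0.173,0,0],[0,0,-0.907,0.1866,0.173,0,0],[0,0,-0.907,0.1866,0.173,0,0],[0,0,-0.907,0.1866,0.173,0,0],[0,0,-0.907,0.1866,0.173,0,0],[0,0,-0.907,0.1866,0.173,0,0],[0,0,-0.907,0.1866,0.173,0,0]]'; python3 look.py 7;  python3 arc.py .536 -.1475 .057 .035 180 154.5; python3 - <<'E'
from plant import ctrl
import cv2
i=ctrl.snapshot("top");cv2.imwrite("pics/t7.png",cv2.resize(i[100:220,200:350],None,fx=5,fy=5,interpolation=cv2.INTER_CUBIC))
E
```

```text
clock: 8.95
tool_pos: [0.4666, -0.1547, 0.2295]
orientation: [180.0, 0.0, -25.6]
force: [0.3, -0.0, 0.1]
opening: 0.0002
154.5 wz -0.002 dx 0.0026 dy -0.0014 [ 0.4695 -0.1546]
[ 0.46648529 -0.15469662  0.22950141] -25.597101693952897
```

View pics/t7.png

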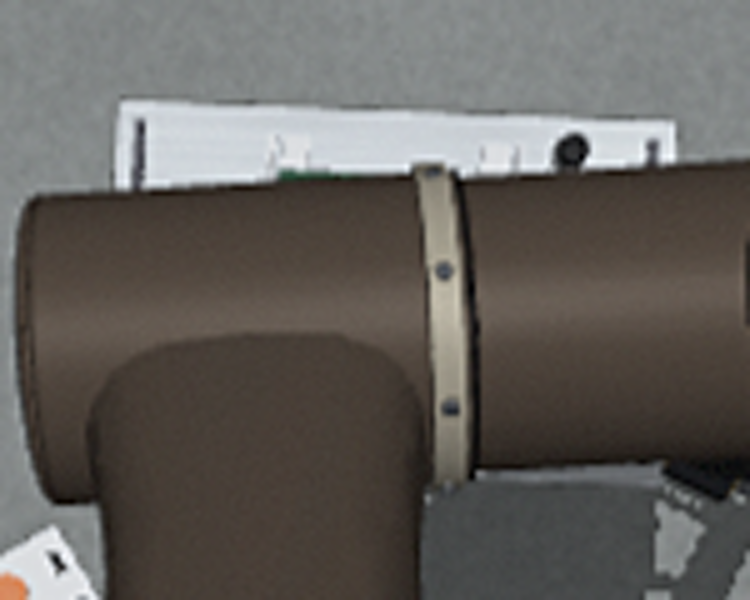

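View pics/s7c.png

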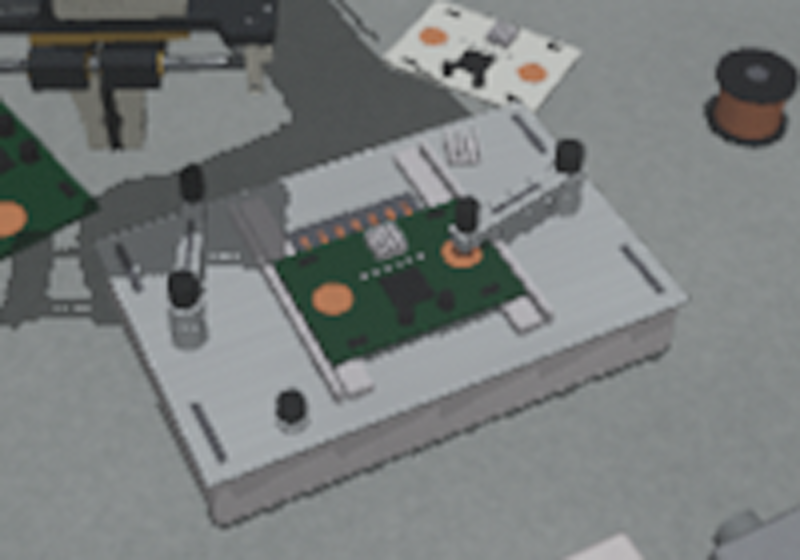

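The left foot stands over its land, at scene crop (466,240). The finger is now behind the right arm, so I descend there.

```bash
python3 -m creep '[[0,0,0,0.002,0,0.02,0],[0,0,0,0.002,0,0.04,0],[0,0,0,0.002,0,0.055,0],[0,0,0,0.002,0,0.068,0],[0,0,0,0.002,0,0.0795,0],[0,0,0,0.002,0,0.0795,0],[0,0,0,0.002,0,0.0795,0]]'; python3 look.py 8
```

```text
clock: 9.68
tool_pos: [0.4679, -0.1559, 0.1499]
orientation: [179.9, 0.1, -25.6]
force: [0.2, 0.6, 0.3]
opening: 0.0005
```

View pics/s8c.png

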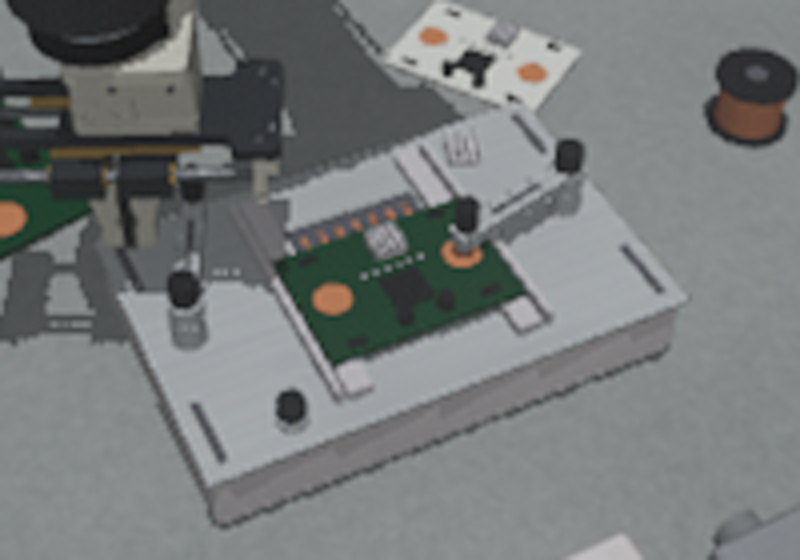

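View pics/w8.png

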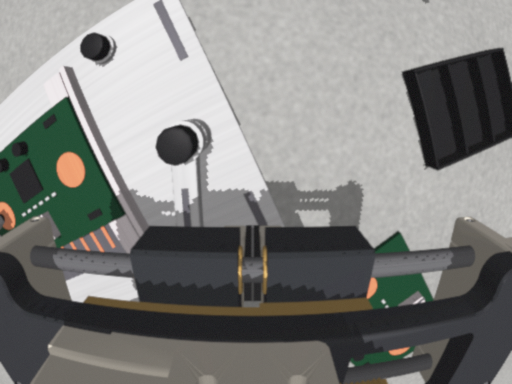

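```bash
python3 arc.py .536 -.1475 .057 .023 180 154.5 152 149 146 143 140 137 134 131 128 125
```

```text
154.5 wz -0.001 dx 0.0002 dy -0.0136 [ 0.4747 -0.1437]
152.0 wz 0.042 dx -0.0007 dy -0.0161 [ 0.4749 -0.141 ]
149.0 wz 0.095 dx -0.0017 dy -0.0192 [ 0.4753 -0.1379]
146.0 wz 0.147 dx -0.0026 dy -0.0223 [ 0.4759 -0.1347]
143.0 wz 0.199 dx -0.0033 dy -0.0254 [ 0.4766 -0.1316]
140.0 wz 0.252 dx -0.0038 dy -0.0286 [ 0.4776 -0.1285]
137.0 wz 0.304 dx -0.0041 dy -0.0318 [ 0.4786 -0.1254]
134.0 wz 0.356 dx -0.0043 dy -0.0350 [ 0.4799 -0.1225]
131.0 wz 0.409 dx -0.0043 dy -0.0382 [ 0.4812 -0.1196]
128.0 wz 0.461 dx -0.0041 dy -0.0415 [ 0.4828 -0.1167]
125.0 wz 0.514 dx -0.0038 dy -0.0447 [ 0.4845 -0.114 ]
[ 0.46858631 -0.15591093  0.15086361] -25.577775197369032
```

```bash
python3 -m creep '[[0,0,0,0,-0.005,0,0],[0,0,0,0,-0.01,0,0],[0,0,0,0,-0.0135,0,0],[0,0,0.042,-0.0007,-0.016,0,0],[0,0,0.095,-0.0017,-0.0192,0,0],[0,0,0.147,-0.0026,-0.0223,0,0],[0,0,0.2,-0.0033,-0.0254,0,0],[0,0,0.252,-0.0038,-0.0286,0,0],[0,0,0.304,-0.0041,-0.0318,0,0],[0,0,0.356,-0.0043,-0.035,0,0],[0,0,0.409,-0.0043,-0.0382,0,0]]';python3 arc.py .536 -.1475 .057 .023 180  129 126 123 120 117 114 111 108 105 102 99 96 93 90
```

```text
clock: 10.7
tool_pos: [0.4807, -0.1195, 0.1505]
orientation: [180.0, -0.0, -49.2]
force: [-0.8, -1.7, 0.5]
opening: 0.0004
129.0 wz 0.032 dx -0.0004 dy -0.0024 [ 0.4823 -0.1177]
126.0 wz 0.084 dx -0.0014 dy -0.0054 [ 0.4839 -0.1149]
123.0 wz 0.137 dx -0.0023 dy -0.0085 [ 0.4857 -0.1122]
120.0 wz 0.189 dx -0.0030 dy -0.0116 [ 0.4876 -0.1096]
117.0 wz 0.242 dx -0.0035 dy -0.0148 [ 0.4896 -0.1072]
114.0 wz 0.294 dx -0.0039 dy -0.0180 [ 0.4918 -0.1048]
111.0 wz 0.346 dx -0.0041 dy -0.0212 [ 0.4941 -0.1025]
108.0 wz 0.399 dx -0.0041 dy -0.0244 [ 0.4965 -0.1004]
105.0 wz 0.451 dx -0.0040 dy -0.0277 [ 0.499  -0.0984]
102.0 wz 0.503 dx -0.0037 dy -0.0309 [ 0.5017 -0.0965]
99.0 wz 0.556 dx -0.0032 dy -0.0340 [ 0.5044 -0.0948]
96.0 wz 0.608 dx -0.0026 dy -0.0372 [ 0.5072 -0.0932]
93.0 wz 0.660 dx -0.0018 dy -0.0403 [ 0.51   -0.0918]
90.0 wz 0.713 dx -0.0008 dy -0.0434 [ 0.513  -0.0905]
[ 0.48070332 -0.11949224  0.15051728] -49.160350198630724
```

```bash
python3 -m creep '[[0,0,0.032,-0.0004,-0.0024,0,0],[0,0,0.084,-0.0014,-0.0054,0,0],[0,0,0.137,-0.0023,-0.0085,0,0],[0,0,0.189,-0.003,-0.0116,0,0],[0,0,0.242,-0.0035,-0.0148,0,0],[0,0,0.294,-0.0039,-0.018,0,0],[0,0,0.346,-0.0041,-0.0212,0,0],[0,0,0.4,-0.0041,-0.0244,0,0],[0,0,0.45,-0.004,-0.0277,0,0],[0,0,0.503,-0.0037,-0.0309,0,0],[0,0,0.556,-0.0032,-0.034,0,0],[0,0,0.608,-0.0026,-0.0372,0,0]]';python3 look.py 9; python3 arc.py .536 -.1475 .057 .023 180 94 92 90 88 86 84 82 80 78 76 75
```

```text
clock: 11.7
tool_pos: [0.5066, -0.0929, 0.1503]
orientation: [179.9, 0.0, -84.0]
force: [-2.2, 0.3, 1.0]
opening: 0.0006
94.0 wz 0.037 dx -0.0004 dy -0.0020 [ 0.5091 -0.0922]
92.0 wz 0.072 dx -0.0011 dy -0.0040 [ 0.511  -0.0913]
90.0 wz 0.107 dx -0.0017 dy -0.0061 [ 0.513  -0.0905]
88.0 wz 0.142 dx -0.0023 dy -0.0081 [ 0.515  -0.0897]
86.0 wz 0.176 dx -0.0027 dy -0.0102 [ 0.517 -0.089]
84.0 wz 0.211 dx -0.0031 dy -0.0123 [ 0.5191 -0.0884]
82.0 wz 0.246 dx -0.0035 dy -0.0145 [ 0.5212 -0.0879]
80.0 wz 0.281 dx -0.0037 dy -0.0166 [ 0.5232 -0.0874]
78.0 wz 0.316 dx -0.0039 dy -0.0187 [ 0.5254 -0.087 ]
76.0 wz 0.351 dx -0.0040 dy -0.0209 [ 0.5275 -0.0866]
75.0 wz 0.368 dx -0.0040 dy -0.0219 [ 0.5285 -0.0865]
[ 0.50714841 -0.09284036  0.15028256] -83.89249876984496
```

View pics/w9.png

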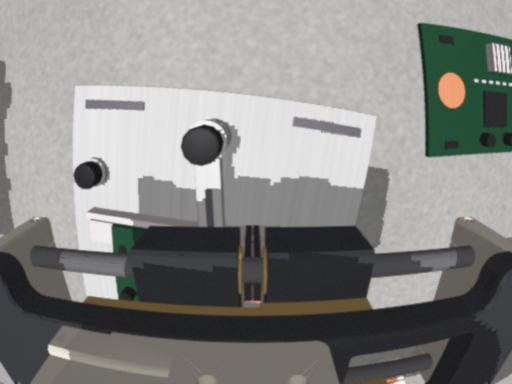

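View pics/s9c.png

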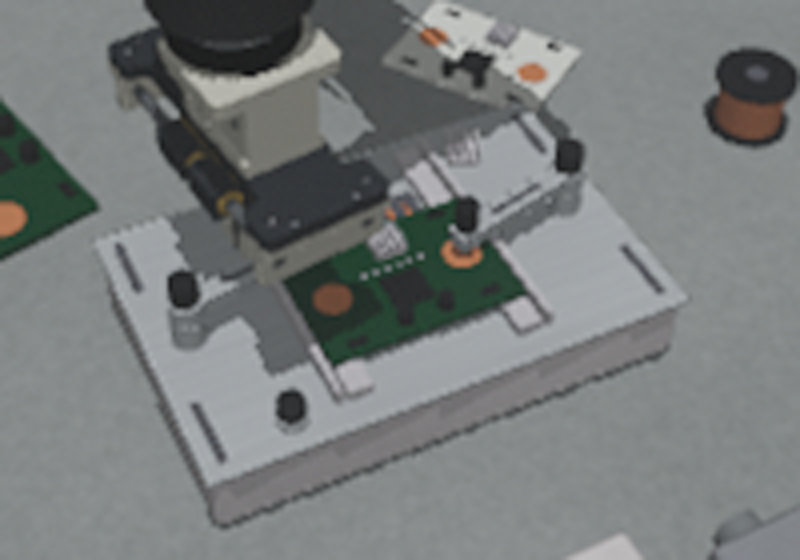

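```bash
python3 -m creep '[[0,0,0.037,-0.0004,-0.002,0,0],[0,0,0.072,-0.0011,-0.004,0,0],[0,0,0.107,-0.0017,-0.0061,0,0],[0,0,0.142,-0.0023,-0.0081,0,0],[0,0,0.176,-0.0027,-0.0102,0,0],[0,0,0.211,-0.0031,-0.0123,0,0],[0,0,0.246,-0.0035,-0.0145,0,0],[0,0,0.281,-0.0037,-0.0166,0,0],[0,0,0.31,-0.0039,-0.0185,0,0],[0,0,0.31,-0.0039,-0.0185,0,0]]';python3 look.py 10
```

```text
clock: 12.63
tool_pos: [0.525, -0.0871, 0.1501]
orientation: [180.0, 0.0, -101.6]
force: [-0.9, 0.9, 0.6]
opening: 0.0001
```

View pics/s10c.png

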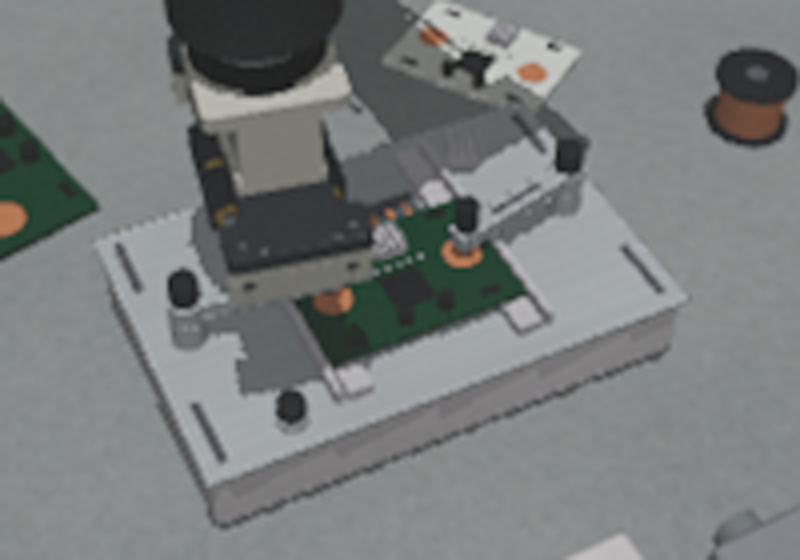

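View pics/w10.png

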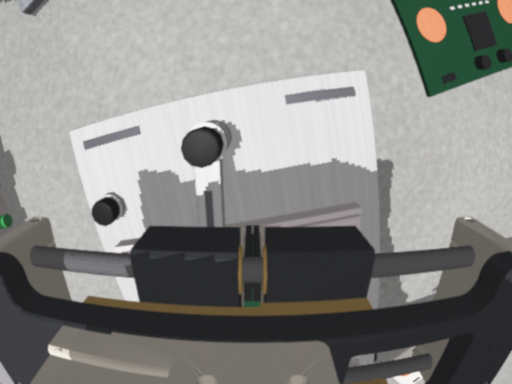

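```bash
python3 -m creep '[[0,0,0.015,0,-0.001,0,0],[0,0,0.03,0,-0.002,0,0],[0,0,0.03,0,-0.002,0,0]]'; python3 -m creep '[[0,0,0,0,0.005,0,0],[0,0,0,0,0.01,0,0],[0,0,0,0,0.016,0,0],[0,0,0,0,0.018,-0.03,0],[0,0,0,0,0.018,-0.06,0],[0,0,0,0,0.018,-0.1,0],[0,0,0,0,0.018,-0.1,0]]'; python3 look.py 11
```

```text
clock: 12.98
tool_pos: [0.527, -0.0879, 0.1502]
orientation: [-180.0, 0.0, -103.4]
force: [-1.1, 1.4, -0.5]
opening: 0.0004
clock: 13.57
tool_pos: [0.5123, -0.0838, 0.2578]
orientation: [-179.4, 0.1, -103.2]
force: [1.4, 0.1, 1.3]
opening: 0.0001
```

View pics/s11c.png

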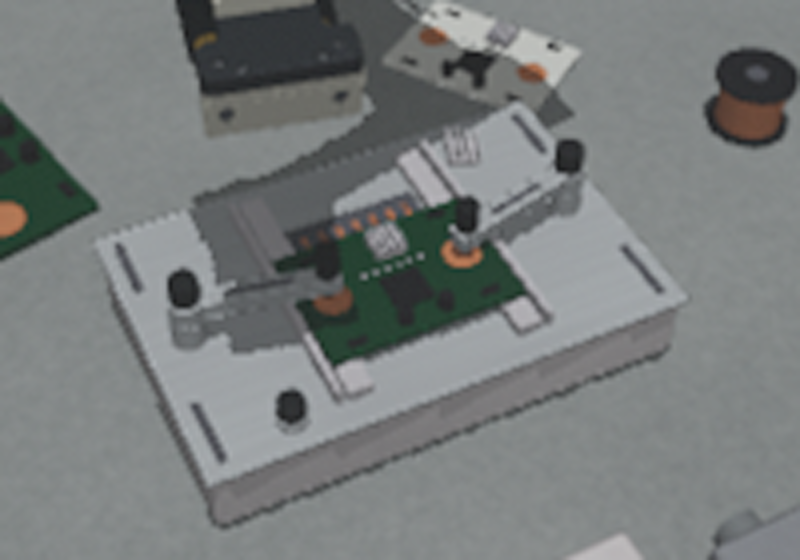

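View pics/w11.png

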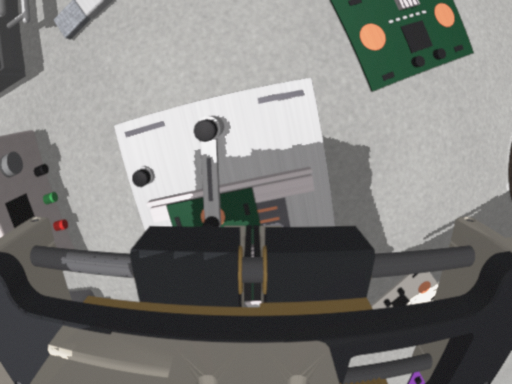

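```bash
python3 -m creep '[[0,0,0,0.02,0.02,-0.05,0],[0,0,0,0.408,0.12,-0.06,0],[0,0,0,0.408,0.12,-0.06,0],[0,0,0,0.408,0.12,-0.06,0],[0,0,0,0.408,0.12,-0.06,0],[0,0,0,0.408,0.12,-0.06,0],[0,0,0,0.408,0.12,-0.06,0],[0,0,0,0.408,0.12,-0.06,0],[0,0,0,0.408,0.12,-0.06,0],[0,0,0,0.408,0.12,-0.06,0],[0,0,0,0.408,0.12,-0.06,0],[0,0,0,0.408,0.12,-0.06,0]]'; python3 look.py 12;  python3 - <<'E'
from plant import ctrl
import cv2
i=ctrl.snapshot("top");cv2.imwrite("pics/t12.png",i);cv2.imwrite("pics/t12c.png",cv2.resize(i[112:206,212:344],None,fx=6,fy=6,interpolation=cv2.INTER_CUBIC))
E
```

```text
clock: 14.67
tool_pos: [0.2955, -0.4565, 0.3086]
orientation: [179.8, 0.0, -103.6]
force: [0.9, 0.4, 0.4]
opening: 0.0002
```

View pics/t12.png

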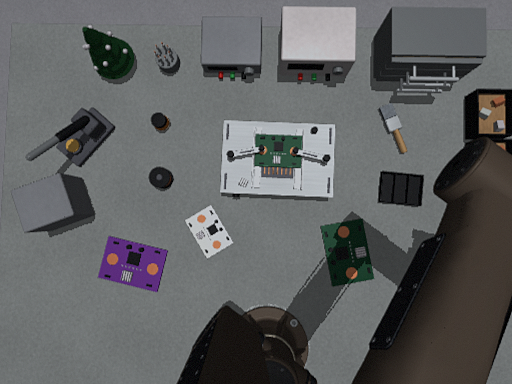

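View pics/t12c.png

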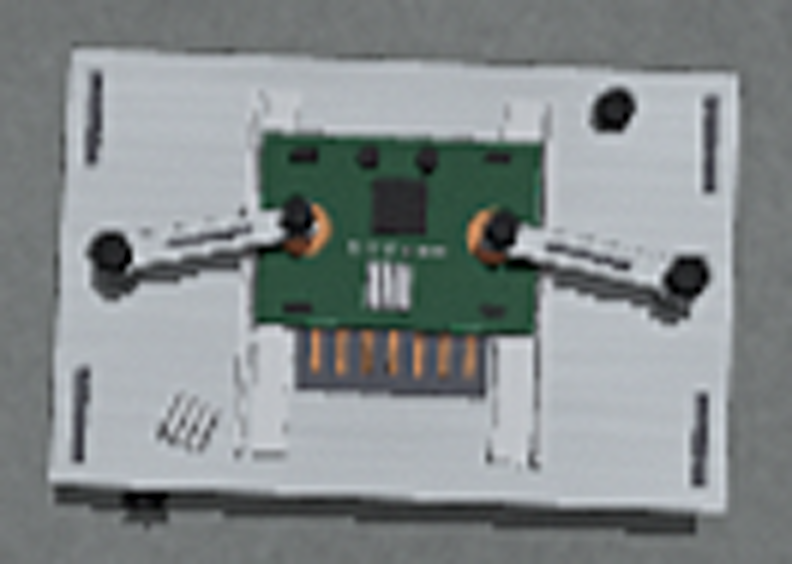

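View pics/s12c.png

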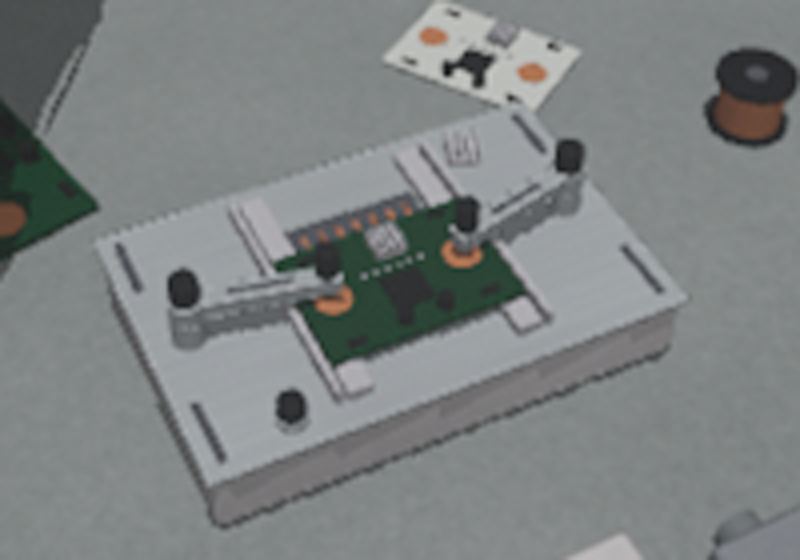

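Both feet look to be over their lands, and the board and bystanders have not visibly moved. The knobs are at crop (297,216) and (500,230). I measure these next.

```bash
python3 - <<'E'
from plant import ctrl
from h import *
m=ctrl.camera_model("top");i=cv2.imread("pics/t12.png");i0=cv2.imread("pics/top0.png")
hsv=cv2.cvtColor(i,cv2.COLOR_BGR2HSV);blk=((hsv[...,2]<45)).astype(np.uint8)
L={"l":(.5611,.0254),"r":(.5590,-.0621)};P={"l":(.5422,.111),"r":(.5355,-.1473)}
g=lambda p:(212+(p[0]-2.5)/6,112+(p[1]-2.5)/6)
for k,c,b in [("l",(297,214),0),("r",(501,230),0)]:
    f=onz(m,g(c),.112,"top");pv=np.array(P[k]);d=f[:2]-pv;ft=pv+d/np.hypot(*d)*.086
    print(k,f.round(4),"r",np.hypot(*d).round(4),"foot@86",ft.round(4),"err mm",((ft-L[k])*1e3).round(1))
    l=np.array(L[k])-pv;print(" ang arm/land",np.rad2deg(np.arctan2(d[1],d[0])).round(1),np.rad2deg(np.arctan2(l[1],l[0])).round(1))
    q=proj(m,(*ft,.071),"top");print(q)
d=cv2.absdiff(i,i0).max(2)[100:210,90:345]>40
n,l,s,c=cv2.connectedComponentsWithStats(d.astype(np.uint8))
print([(s[k,:4]+np.array([90,100,0,0])).tolist() for k in range(1,n) if s[k,4]>6])
E
```

```text
l [0.5603 0.0276 0.112 ] r 0.0854 foot@86 [0.5604 0.027 ] err mm [-0.7  1.6]
 ang arm/land -77.8 -77.5
[261.49169778 149.82385217]
r [ 0.5548 -0.0634  0.112 ] r 0.0861 foot@86 [ 0.5548 -0.0635] err mm [-4.2 -1.4]
 ang arm/land 77.1 74.6
[294.0061762  152.44410685]
[[234, 122, 31, 37], [234, 133, 7, 14], [291, 147, 36, 33], [307, 169, 11, 23]]
```

The right foot is about 4 mm short of its land centre. That is still on the land, but I give it a small nudge.

```bash
python3 arc.py .536 -.1475 .057 .040 180 75; python3 arc.py .536 -.1475 .057 .023 180 76.6 74.2
```

```text
75.0 wz 0.027 dx -0.4103 dy -0.1223 [ 0.5121 -0.0821]
[ 0.29773992 -0.45274286  0.30875674] -103.44297512995452
76.6 wz -0.001 dx -0.4093 dy -0.1377 [ 0.5268 -0.0867]
74.2 wz 0.041 dx -0.4102 dy -0.1401 [ 0.5294 -0.0864]
[ 0.29773992 -0.45274286  0.30875674] -103.44297512995452
```

```bash
python3 -m creep '[[0,0,0.027,-0.41,-0.12,0.05,0],[0,0,0.027,-0.41,-0.12,0.05,0],[0,0,0.027,-0.41,-0.12,0.05,0],[0,0,0.027,-0.41,-0.12,0.05,0],[0,0,0.027,-0.41,-0.12,0.05,0],[0,0,0.027,-0.41,-0.12,0.05,0],[0,0,0.027,-0.41,-0.12,0.05,0],[0,0,0.027,-0.41,-0.12,0.05,0],[0,0,0.027,-0.41,-0.12,0.05,0],[0,0,0.027,-0.41,-0.12,0.05,0],[0,0,0.027,-0.41,-0.12,0.05,0],[0,0,0.027,-0.41,-0.12,0.05,0]]'; python3 arc.py .536 -.1475 .057 .040 180 75
```

```text
clock: 15.82
tool_pos: [0.5107, -0.0776, 0.2591]
orientation: [179.9, -0.0, -104.6]
force: [-0.6, 0.3, 0.5]
opening: 0.0002
75.0 wz 0.008 dx 0.0040 dy -0.0025 [ 0.5121 -0.0821]
[ 0.51071433 -0.07762076  0.25910648] -104.56641748270815
```

```bash
python3 -m creep '[[0,0,0,0.004,0,0.03,0],[0,0,0,0.004,0,0.055,0],[0,0,0,0.004,0,0.075,0],[0,0,0,0.004,0,0.09,0],[0,0,0,0.004,0,0.1,0],[0,0,0,0.004,0,0.109,0],[0,0,0,0.004,0,0.109,0],[0,0,0,0.004,0,0.109,0]]'; python3 arc.py .536 -.1475 .057 .023 180 77 76 75 74.2
```

```text
clock: 16.48
tool_pos: [0.5089, -0.0856, 0.1514]
orientation: [180.0, -0.0, -104.9]
force: [-0.8, -0.5, 0.2]
opening: 0.0005
77.0 wz -0.033 dx -0.0033 dy -0.0173 [ 0.5264 -0.0868]
76.0 wz -0.015 dx -0.0037 dy -0.0182 [ 0.5275 -0.0866]
75.0 wz 0.002 dx -0.0042 dy -0.0192 [ 0.5285 -0.0865]
74.2 wz 0.016 dx -0.0045 dy -0.0200 [ 0.5294 -0.0864]
[ 0.50887398 -0.08556381  0.15136351] -104.86701735108177
```

```bash
python3 -m creep '[[0,0,0,-0.003,-0.004,0,0],[0,0,0,-0.004,-0.008,0,0],[0,0,0,-0.004,-0.012,0,0],[0,0,0,-0.004,-0.015,0,0],[0,0,0,-0.004,-0.017,0,0],[0,0,0,-0.004,-0.019,0,0],[0,0,0.01,-0.004,-0.0205,0,0],[0,0,0.01,-0.004,-0.0205,0,0],[0,0,0.01,-0.004,-0.0205,0,0]]'; python3 -m creep '[[0,0,0,0,0.005,0,0],[0,0,0,0,0.01,0,0],[0,0,0,0,0.016,0,0],[0,0,0,0,0.018,-0.03,0],[0,0,0,0,0.018,-0.06,0],[0,0,0,0,0.018,-0.1,0],[0,0,0,0,0.018,-0.11,0],[0,0,0,0,0.018,-0.11,0]]';python3 -m creep '[[0,0,0,0.02,0.02,-0.05,0],[0,0,0,0.408,0.12,-0.06,0],[0,0,0,0.408,0.12,-0.06,0],[0,0,0,0.408,0.12,-0.06,0],[0,0,0,0.408,0.12,-0.06,0],[0,0,0,0.408,0.12,-0.06,0],[0,0,0,0.408,0.12,-0.06,0],[0,0,0,0.408,0.12,-0.06,0],[0,0,0,0.408,0.12,-0.06,0],[0,0,0,0.408,0.12,-0.06,0],[0,0,0,0.408,0.12,-0.06,0],[0,0,0,0.408,0.12,-0.06,0]]';  python3 look.py 13; python3 - <<'E'
from plant import ctrl
import cv2
i=ctrl.snapshot("top");cv2.imwrite("pics/t13.png",i);cv2.imwrite("pics/t13c.png",cv2.resize(i[112:206,212:344],None,fx=6,fy=6,interpolation=cv2.INTER_CUBIC))
E
```

```text
clock: 17.23
tool_pos: [0.5296, -0.0871, 0.151]
orientation: [180.0, -0.0, -105.5]
force: [-1.2, 0.3, -0.3]
opening: 0.0003
clock: 17.9
tool_pos: [0.5137, -0.082, 0.2654]
orientation: [-179.6, 0.2, -105.4]
force: [0.5, -0.1, -0.3]
opening: 0.0003
clock: 18.9
tool_pos: [0.2849, -0.4468, 0.3205]
orientation: [179.9, -0.0, -105.7]
force: [0.2, 0.3, -0.1]
opening: 0.0005
```

View pics/t13c.png

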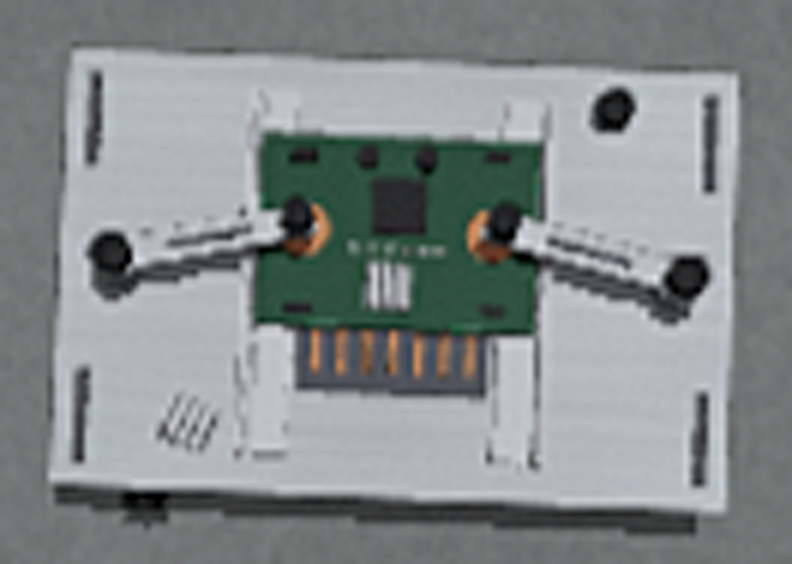

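View pics/s13c.png

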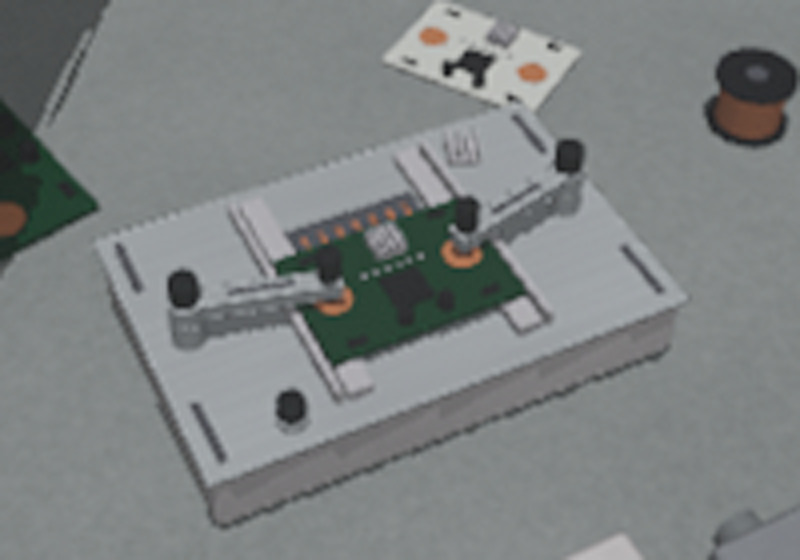

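The right knob has moved to crop (506,222), up from (501,230). That is about 3.6 mm further, so its remaining offset is under 2 mm. The board and the other things on the preheater have not moved in the picture.

```bash
python3 - <<'E'
from plant import ctrl
from h import *
m=ctrl.camera_model("top");f=onz(m,(212+503.5/6,112+219.5/6),.112,"top")[:2];pv=np.array([.5355,-.1473]);d=f-pv;print(np.hypot(*d),(pv+d/np.hypot(*d)*.086-[.559,-.0621])*1e3)
print(ctrl.close_job())
E
```

```text
0.0848824609982239 [-0.29865694 -2.38878289]
the job is handed in; nothing more can be done
None
```

I pushed both hold-down arms round with the closed fingertips, and each rubber foot now stands over its copper land. The job was handed in at about 19 s, with the robot well clear of everything.

- **Left arm:** in the top view its foot is about 2 mm from the centre of the land. The wrist camera agreed, but one scene-camera reading put the arm about 2° short of its final angle.
- **Right arm:** the first check put its foot about 4 mm short of the land centre, so I went back and nudged it 2.4 mm further. It now measures about 2.4 mm off, mostly along the bar and within the 2 mm calibration error.
- **Board and other things:** comparing top views from before and after the first pass, changes over the preheater and the bench to its left appeared only at the two arms. I checked the nudge by eye only, and nothing else on the preheater had moved. The area right of the preheater was outside that comparison; I only saw it in the pictures.
- **Forces:** the readings between moves stayed at about 3 N or less, and I did not grip anything.

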